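Press the bronze bushing into the carousel hub

TASK

Take the bronze flanged bushing out of the blue parts tray and press it, flange up, into the bore in the hub of the black sample carousel until its flange sits flush on the hub. The bore is tight: the bushing will stop part-way with its flange proud and has to be pushed home; set it in, do not drop it. Leave the steel and the white bushing alone in the tray.

Things in the scene. Friction and masses are not known exactly. Their poses are not given: they have to be found in the camera images.
- bronze_flange (a point): Bronze (orange-brown) bushing, 0.25 kg, 42 mm tall, in one of 3 tray pockets: flange 40 mm wide, 18 mm thick; below it a barrel 24 mm long, 26 mm wide, its lower half tapering to a 16 mm nose. Point: the flange's centre on the axis, 9 mm below its top, 9 mm above its underside, 33 mm above the nose's end; z up. In the tray the flange's underside rests on the tray's flat top, 30 mm above the bench.
- bore_mouth (a point): Centre of the bore's mouth, level with the hub's flat top (68 mm wide, 60 mm above the bench, mid of a fixed black disc, vials 102 mm off, no higher); z up. Bore 29 mm wide, chamfer to 34. A black liner 12 mm down stops the nose with the flange 12 mm proud; it yields to a push of about 15 N and stays where pushed. When home, the flange's centre is 9 mm and its top 18 mm above this point.
- steel_flange (a point): Dark grey steel bushing of the same shape and size, in another pocket of the tray (pockets in a row, 100 mm apart, centre to centre): not to be disturbed. Point: the centre of its flange.
- nylon_flange (a point): White plastic bushing of the same shape and size, in another pocket of the blue tray (90 by 300 mm, 30 mm high): not to be disturbed. Point: the centre of its flange.
Things that resemble listed ones, but are neither listed nor needed, are in the scene too. There is more than one size of the part that bears bronze_flange; the job needs the middle-sized.

How it is judged (in metres and radians):
At the end, for the whole second after the job is handed in: The bronze bushing sits in the hub's bore, flange up, on the bore's axis (within 8 mm and 10 degrees), its flange flush on the hub (standing less than 2.8 mm proud), at rest; the steel and white bushings are within 20 mm of where they started, in the tray (horizontal distance between bronze_flange and bore_mouth below 0.008 m and z of bronze_flange in the frame of bore_mouth between 0.004 and 0.0118 m and angle between the z axis of bronze_flange and the z axis of bore_mouth, either way round below 0.17 rad and angle between bronze_flange's own z axis and vertical below 0.17 rad and linear speed of bronze below 0.02 m/s and distance of each of steel_flange, nylon_flange from where it was at the start of the episode below 0.02 m); the robot touches nothing.
It fails at once if the bronze bushing is dropped: it falls freely, out of the fingers, faster than 0.75 m/s (a fall of about 3 cm) (linear speed of bronze above 0.75 m/s and contact force between bronze and the fingers below 0.05 N).
It fails at once if the steel bushing is moved by more than 20 mm (distance of steel_flange from where it was at the start of the episode above 0.02 m).
It fails at once if the white bushing is moved by more than 20 mm (distance of nylon_flange from where it was at the start of the episode above 0.02 m).
It also fails if it takes over 48 s, if anything falls off the work surface, if the arm or the gripper's body presses on something with over 40 N, if the wrist force passes 120 N, or if a joint passes its speed limit or range.

ROBOT

A 6-joint arm with a two-finger parallel gripper is mounted at the origin on the work surface. World frame = base frame: x ahead of the robot, y to its left, z up, the work surface at z = 0. Lengths are in mm, angles in rad, forces in N, time in s.
With the tool pointing down it reaches from about 425 to 1125 mm from the base axis. Payload 14.9 kg.
Tool frame: the origin (TCP) lies at the very end of the fingers, on their centre line; the grasp point (between the pads) lies 19 mm behind it; z points along the fingers, y is the line along which they close (so a half turn about z gives the same grasp; the last joint's range is limited). The gripper opens to 91 mm and grips with 3 to 60 N. Pads are 32 mm wide; open, the fingers measure 118 mm over their backs; the gripper's body (76 mm by 178 mm) begins 60 mm behind the grasp point.
Start: joints at [1.289, 0.379, 1.734, -0, 1.028, -0.033], TCP at [172.375, 678.458, 213.932] pointing down, gripper open.
Joint ranges: [-2.77, 2.77], [-0.74, 2.19], [0, 2.66], [-1.06, 4.2], [0.31, 2.87], [-3.08, 3.08]. Speed limits (rad/s): [1.89, 1.89, 2.39, 3.14, 3.14, 3.14].

INTERFACE

Orientations are given as a rotation vector (axis times angle).
In Python, from cell import bot gives the robot as it stands. Calls block until the motion is done:
- bot.goto(position, orientation): joint-space move of the TCP to a pose.
- bot.servo_line(position, attitude=None, vel=150): straight line of the TCP; attitude=None keeps the orientation; vel is the mean speed in mm/s.
- bot.move_j(angles): joint-space move.
- bot.gripper_to(opening, f_grip=None): finger opening in mm; f_grip is the grip in N (None keeps the last); returns when the fingers have stopped.
- bot.wait(seconds).
- bot.ik(position, orientation): joint angles nearest the present ones, or None.
- bot.get_state(): the state.
- bot.read_camera(name): name is "scene" or "side" or "wrist"; returns a dict with "frame" (420x560x3 uint8, red, green, blue), "K" (3x3 intrinsics, pixels), "dist" ([k1, k2, p1, p2, k3] as OpenCV has them; the pictures are not rectified), "eye" and "orientation" of the camera in the world; the wrist camera has in their place "mount" (4x4, takes a point from camera to tool coordinates, whose origin is the TCP and whose axes are the flange's). Camera axes: x right, y down, z forward; pixel columns grow to the right and rows downward; lengths in mm; the calibration is good to about 2 mm. A picture is of the moment at which its call begins: read the wrist's pose just before it. There is no depth.
A pose or a line that the arm cannot do raises bot.IKError and nothing moves.
- bot.close_job(): hands the job in; it is judged then, once.
Trained networks look in a picture, given as the dict that the camera call returned (one of the last four; its "shot" number tells which), for a name from the list of things; names that differ only in an ending like _2 or _b are one class to them, and where a whole thing is asked for, a point or a joint stands for the part that bears it (a point fixed in the world has none). Each returns a list of dicts, best first, with "p" (0 to 1); they miss things now and then, are a little off and sometimes report something else, mostly with a low value. They report only what shows in the picture. A call takes as long as a camera call. They do not tell look-alikes from the thing itself.
- bot.boxes_of(picture, thing): "box" ([left, top, right, bottom] in pixels, round what is visible of it).
- bot.tip_of(picture, thing): "at" ([column, row] in pixels: a listed point, or the origin of a listed thing).
The state is a dict: "time": time; "joints": joint angles; "qvel": joint speeds; "tau": joint torques, N m; "tcp_pos": TCP position; "tcp_rot": TCP orientation; "wrist_force": force on the tool from outside, world axes, zero at the start; "moment": the same for the moment, N m; "opening": finger opening in mm; "finger_force": force on a finger pad.
Only numpy, scipy, OpenCV 4.12 (cv2) and the standard library are available. Lean on these libraries where they do the work, as an engineer would, in place of code of your own. Each camera call takes 0.05 s, during which the arm holds its last target. There are 200 camera calls.

## Working session

There is one attempt and no reset: what is moved stays moved. The work goes in short steps, each a Python script; the robot and the scene stay as the last script left them, time stands still between calls to the robot, and variables do not carry over. Pictures are saved under pics/ and viewed, at most 10 in all, crops included, and the job is handed in when it is done.

```bash
mkdir -p pics; cat > h.py <<'E'
from cell import bot
import numpy as np, cv2
from scipy.spatial.transform import Rotation as R
def pose(o):
    o=np.array(o,float)
    return o if o.shape==(3,3) else R.from_rotvec(o.ravel()).as_matrix() if o.size==3 else None
def shot(name):
    s=bot.get_state(); p=bot.read_camera(name)
    if name=="wrist":
        T=np.eye(4);T[:3,:3]=pose(s["tcp_rot"]);T[:3,3]=s["tcp_pos"]
        p["T"]=T@np.array(p["mount"])
    else:
        T=np.eye(4);T[:3,:3]=pose(p["orientation"]);T[:3,3]=p["eye"];p["T"]=T
    return p
def ray(p,px):
    u=cv2.undistortPoints(np.array([[px]],float),np.array(p["K"]),np.array(p["dist"]))[0,0]
    return p["T"][:3,3],p["T"][:3,:3]@np.array([u[0],u[1],1])
def onz(p,px,z):
    e,d=ray(p,px); return e+d*(z-e[2])/d[2]
def proj(p,X):
    Ti=np.linalg.inv(p["T"]);rv=cv2.Rodrigues(Ti[:3,:3])[0]
    return cv2.projectPoints(np.array([X],float),rv,Ti[:3,3],np.array(p["K"]),np.array(p["dist"]))[0].ravel()
def save(p,n): cv2.imwrite("pics/"+n,p["frame"][:,:,::-1])
Z=dict(bronze_flange=39,steel_flange=39,nylon_flange=39,bore_mouth=60)
def look(p):
    for t,z in Z.items():
        for d in bot.tip_of(p,t)[:4]:
            print(t,round(d["p"],2),np.round(d["at"],1),np.round(onz(p,d["at"],z),1))
E
python3 - <<'E'
from h import *
print(bot.get_state())
a=[]
for n in("scene","side"):
    p=shot(n);print(n,p["T"][:3,3]);look(p);save(p,n+".png");a.append(p["frame"])
p=shot("wrist");print("wrist");look(p);save(p,"wrist.png")
E
```

```text
{'time': 0.0, 'joints': array([ 1.28869716e+00,  3.79417380e-01,  1.73477122e+00, -1.08126393e-05,
        1.02849209e+00, -3.33050352e-02]), 'qvel': array([-0.00047695, -0.00121931, -0.0005791 , -0.00075519,  0.00067347,
       -0.00054058]), 'tau': array([ 1.18530610e-03, -7.63737917e+01, -4.34341514e+01,  6.51260884e-02,
        4.26597660e-02, -8.16483657e-05]), 'tcp_pos': array([172.26722669, 678.06841678, 213.28682268]), 'tcp_rot': array([-3.89768925e-01, -3.11715665e+00,  1.69007643e-03]), 'wrist_force': array([ 0.25462973, -0.04236765,  0.54974319]), 'moment': array([-0.04078234, -0.0105593 , -0.0126319 ]), 'finger_force': 0.0, 'opening': 90.90722817305112}
scene [1194.75118044  -57.70244525  591.70847349]
bronze_flange 0.79 [226.9 178.2] [ 311.9 -155.8   39. ]
bronze_flange 0.74 [251.2 198. ] [388.  -98.4  39. ]
bronze_flange 0.59 [269.7 226.4] [483.4 -58.6  39. ]
steel_flange 0.82 [220.8 227.4] [ 489.4 -152.1   39. ]
nylon_flange 0.76 [163.9 239.7] [ 529.6 -253.7   39. ]
bore_mouth 0.69 [401.8 239.5] [542.8 181.4  60. ]
side [243.92976323 539.09609188 437.38291508]
bronze_flange 0.75 [360.8 207.7] [ 315.1 -163.9   39. ]
bronze_flange 0.73 [275.5 223.9] [461.8 -49.5  39. ]
bronze_flange 0.7 [332.  224.7] [357.5 -81.   39. ]
steel_flange 0.51 [278.9 195.9] [ 493.4 -159.7   39. ]
nylon_flange 0.66 [281.3 175.7] [ 522.2 -259.5   39. ]
bore_mouth 0.88 [171.6 279.5] [545.7 177.2  60. ]
wrist
```

View pics/scene.png

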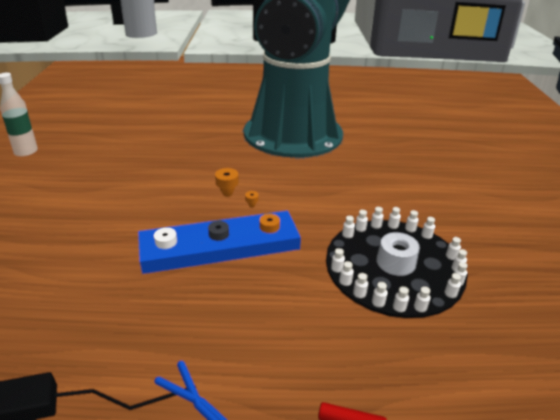

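View pics/side.png

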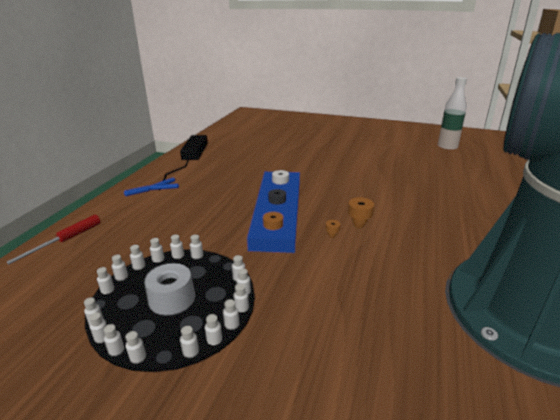

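The bronze-coloured candidates in the scene picture are the tray bushing (270,224), a large loose one (227,178) and a small loose one (251,198). The one in the tray fits the description. I'll move above it for a close look, with the fingers closing across the row.

```bash
cat >> h.py <<'E'
def down(yx,yy):
    y=np.array([yx,yy,0])/np.hypot(yx,yy); z=np.array([0,0,-1.]); x=np.cross(y,z)
    return R.from_matrix(np.stack([x,y,z],1)).as_rotvec()
def best(pos,yx,yy):
    j0=bot.get_state()["joints"];c=[]
    for s in(1,-1):
        o=down(s*yx,s*yy);j=bot.ik(pos,o)
        if j is not None:c.append((abs(j[5]),s,o,j))
    return min(c,key=lambda t:t[0])[2]
E
python3 - <<'E'
from h import *
o=best([470,-55,230],.95,.32);print(o)
bot.goto([470,-55,230],o)
print(bot.get_state()["joints"],bot.get_state()["time"])
p=shot("wrist");look(p);print(p["T"][:3,3]);save(p,"w1.png")
E
```

```text
[1.8328994  2.55148666 0.        ]
[-1.64829248e-01 -1.13001832e-02  2.17151498e+00  4.33914263e-05
  9.81377524e-01 -4.90569435e-01] 3.5417
bronze_flange 0.77 [135.  229.7] [ 310.5 -160.6   39. ]
bronze_flange 0.67 [286.8 195.5] [472.4 -60.8  39. ]
bronze_flange 0.67 [188.5 195.9] [362.3 -98.5  39. ]
steel_flange 0.98 [282.3 269.8] [ 497.8 -153.9   39. ]
nylon_flange 0.89 [273.7 337.6] [ 518.6 -253.    39. ]
nylon_flange 0.72 [281.2 195.4] [466.1 -62.8  39. ]
[446.31097244  17.31213748 400.12415172]
```

View pics/w1.png

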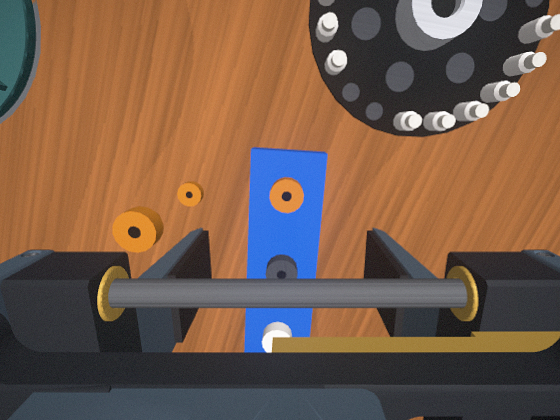

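The picture shows the bronze bushing in the tray's end pocket at (287,196), with steel at (282,270) and white at (275,337) behind the gripper parts. The loose large (136,232) and small (189,194) ones lie outside the tray. I'll check the choice and refine its position in one close crop.

```bash
python3 - <<'E'
from h import *
p=shot("wrist")
c=p["frame"][140:310,110:350]
cv2.imwrite("pics/c1.png",cv2.resize(c[:,:,::-1],None,fx=3,fy=3))
h=cv2.cvtColor(p["frame"],cv2.COLOR_RGB2HSV)
m=np.zeros(h.shape[:2],np.uint8);m[150:240,255:320]=1
m&=((h[:,:,0]<25)).astype(np.uint8)
k=cv2.convexHull(np.argwhere(m)[:,::-1].astype(np.int32))
(e,ax,an)=cv2.fitEllipse(k);print(e,ax,onz(p,e,46))
for t in(33,39,48):print(proj(p,[472.4,-60.8,t]))
print(m.sum(), np.ptp([onz(p,[e[0]-ax[0]/2,e[1]],48),onz(p,[e[0]+ax[0]/2,e[1]],48)],axis=0))
E
```

```text
(297.55230712890625, 180.8401641845703) (38.34740447998047, 73.56564331054688) [477.90471044 -39.242878    46.        ]
[286.98526656 194.27716039]
[286.98373164 195.38669294]
[286.98133718 197.11759758]
873 [41.38470169 13.97172134  0.        ]
```

View pics/c1.png

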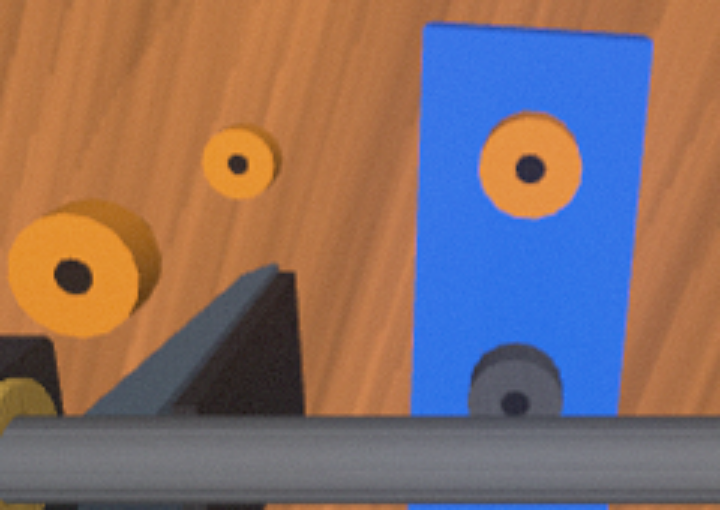

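The crop confirms the choice: the bronze bushing in the tray, top hole at full-frame (286.7,196.4), mid-sized between the two loose ones. Grasping now.

```bash
python3 - <<'E'
from h import *
p=shot("wrist");X=onz(p,[286.7,196.4],48);print(X)
o=best([X[0],X[1],120],.97,.24)
bot.goto([X[0],X[1],110],o)
bot.gripper_to(70,40)
bot.servo_line([X[0],X[1],33.5],vel=80)
s=bot.get_state();print(s["tcp_pos"],s["wrist_force"])
bot.gripper_to(20,40)
s=bot.get_state();print(s["opening"],s["finger_force"])
bot.servo_line([X[0],X[1],170],vel=80)
s=bot.get_state();print(s["opening"],s["finger_force"],s["wrist_force"],s["tcp_pos"],s["time"])
o=best([545,130,190],.97,.24)
bot.goto([530,100,190],o)
p=shot("wrist");look(p);save(p,"w2.png");print(bot.get_state()["time"],bot.get_state()["joints"])
E
```

```text
[471.81453706 -60.1729319   48.        ]
[472.1567634  -60.22298158  33.88746242] [0.75723549 0.10377387 0.15002679]
38.96194371244597 40.00105082988739
39.34491995186797 39.99934494495392 [-0.79938977 -0.02969842 -2.03223892] [471.58841386 -60.13001304 169.60312581] 8.5167
bronze_flange 0.98 [ 60.4 357.2] [ 308.1 -162.    39. ]
bronze_flange 0.95 [287.  261.6] [547.5  29.5  39. ]
bore_mouth 0.77 [330.  131.1] [552.1 176.7  60. ]
9.4917 [ 1.41856613e-01  1.58973410e-01  2.07253731e+00 -5.02741257e-05
  9.10325838e-01 -9.94313352e-02]
```

View pics/w2.png

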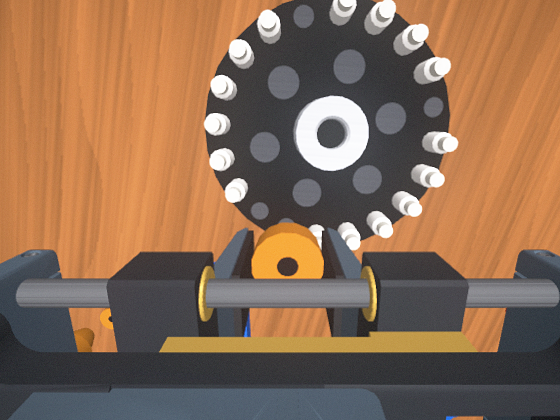

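The bushing is held upright at (287,262), with its hole at (287,266). The hub's ring is at (332,133). Next I'll measure both precisely and go above the bore.

```bash
cat >> h.py <<'E'
def hub(p,roi,thr=90):
    x0,y0,x1,y1=roi;g=cv2.cvtColor(p["frame"],cv2.COLOR_RGB2GRAY)[y0:y1,x0:x1]
    m=(g>150).astype(np.uint8)
    cs,hi=cv2.findContours(m,cv2.RETR_CCOMP,cv2.CHAIN_APPROX_NONE)
    for c in cs:
        if len(c)>30:
            e=cv2.fitEllipse(c);px=np.array(e[0])+[x0,y0];print(len(c),np.round(px,1),np.round(e[1],1),np.round(onz(p,px,60),1))
E
python3 - <<'E'
from h import *
p=shot("wrist");hub(p,(285,85,380,185))
s=bot.get_state();B=onz(p,[287,266.5],s["tcp_pos"][2]+14.1);print("held",B,s["tcp_pos"])
f=shot("scene");e1=bot.tip_of(f,"bore_mouth")[0]["at"]
g=shot("side");e2=bot.tip_of(g,"bore_mouth")[0]["at"]
w=bot.tip_of(p,"bore_mouth")[0]["at"]
# least squares of 3 rays
A=np.zeros((3,3));b=np.zeros(3)
for q,e in((f,e1),(g,e2),(p,w)):
    o,d=ray(q,e);d/=np.linalg.norm(d);M=np.eye(3)-np.outer(d,d);A+=M;b+=M@o
print("tri",np.linalg.solve(A,b))
E
```

```text
211 [331.4 131.4] [72.7 74.8] [553.9 175.7  60. ]
85 [331.  131.7] [29.6 31.6] [553.6 175.4  60. ]
held [530.01998463  99.83191638 204.02631264] [529.89079284  99.25853618 189.92631264]
tri [549.32115921 176.99888453  63.41264246]
```

```bash
python3 - <<'E'
from h import *
o=bot.get_state()["tcp_rot"]
bot.servo_line([548,118,140],vel=120)
p=shot("wrist");w=bot.tip_of(p,"bore_mouth")
print([(round(d["p"],2),d["at"],onz(p,d["at"],60)) for d in w[:2]])
r=proj(p,[553,176,60]).astype(int);print(r)
hub(p,(r[0]-60,max(0,r[1]-60),r[0]+60,r[1]+60))
save(p,"w3.png")
E
```

```text
[(0.58, [312.3, 152.1], array([554.68307355, 175.15329537,  60.        ]))]
[310 150]
245 [311.8 150.9] [85.  86.9] [554.1 176.   60. ]
97 [311.4 150.7] [34.7 35.5] [553.7 176.   60. ]
```

View pics/w3.png

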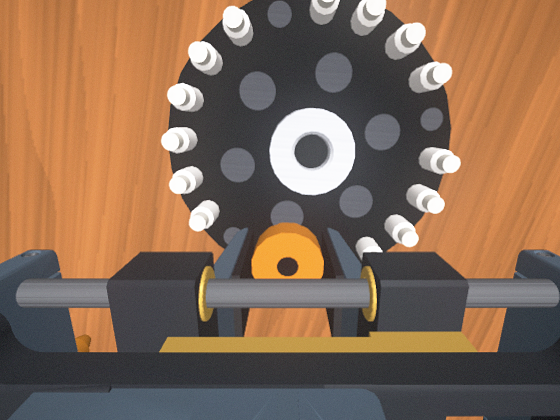

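The picture shows the bore at (312,151), consistently (553.9,176.0) at hub height, and the bushing still upright. I'll descend in guarded steps.

```bash
python3 - <<'E'
from h import *
bot.servo_line([553.8,175.5,140],vel=100)
bot.servo_line([553.8,175.5,92],vel=80)
f0=np.array(bot.get_state()["wrist_force"])
for z in np.arange(89,71,-1.5):
    bot.servo_line([553.8,175.5,z],vel=25)
    s=bot.get_state();f=s["wrist_force"]-f0;print(z,np.round(s["tcp_pos"],1),np.round(f,1),round(s["opening"],1))
    if abs(f[2])>8 or np.hypot(*f[:2])>12:break
print(s["time"],s["moment"])
E
```

```text
89.0 [553.9 175.5  89.2] [ 1.3 -0.9  0.6] 38.8
87.5 [553.8 175.5  87.5] [ 1.1  0.4 -0.1] 39.0
86.0 [553.7 175.5  85.9] [ 0.7  0.2 -0.2] 39.3
84.5 [553.7 175.5  84.4] [0.9 0.  1. ] 38.7
83.0 [553.7 175.5  82.9] [0.1 0.1 0.2] 39.4
81.5 [553.8 175.5  81.4] [0.3 0.7 0.6] 39.1
80.0 [553.7 175.5  79.9] [ 1.1 -1.5 -0.1] 39.0
78.5 [553.7 175.5  78.4] [-0.5 -0.5 -0.3] 39.2
77.0 [553.7 175.5  76.9] [ 0.7 -0.  -0.1] 38.9
75.5 [554.  175.5  75.6] [ 0.7 -0.4  2.5] 39.1
74.0 [554.1 175.6  74.4] [-1.7 -0.2  8. ] 38.9
72.5 [554.  175.6  73. ] [-1.7 -0.2 11.4] 39.3
15.0 [-0.26258577  0.56182183 -0.01057024]
```

It met the liner where expected (TCP 76). I'll push on while holding it to keep it aligned, then finish from above with closed fingers.

```bash
python3 - <<'E'
from h import *
for z in np.arange(71,64.9,-1.5):
    bot.servo_line([553.8,175.5,z],vel=25)
    s=bot.get_state();f=s["wrist_force"];print(z,np.round(s["tcp_pos"],1),np.round(f,1),round(s["opening"],1))
    if abs(f[2])>45 or np.hypot(*f[:2])>25:break
z=s["tcp_pos"][2]
bot.servo_line([553.8,175.5,z],vel=25)
bot.gripper_to(65);bot.servo_line([553.8,175.5,105],vel=80);bot.gripper_to(0,40)
print(bot.get_state()["opening"])
bot.servo_line([553.8,175.5,92],vel=80)
for z in np.arange(90,73,-1.):
    bot.servo_line([553.8,175.5,z],vel=30)
    s=bot.get_state();f=s["wrist_force"];print(z,np.round(s["tcp_pos"],1),np.round(f,1))
    if abs(f[2])>38:break
print(s["time"])
E
```

```text
71.0 [554.1 175.6  71.5] [-2.8 -0.6  8.8] 38.8
69.5 [554.1 175.6  70. ] [-1.8 -0.5  8.3] 38.9
68.0 [554.  175.6  68.5] [-2.6 -0.3  8.9] 39.0
66.5 [554.1 175.6  67. ] [-2.3 -0.4  8.3] 38.9
65.0 [554.1 175.6  65.5] [-1.8 -0.4  9. ] 39.3
0.7717859457667164
90.0 [553.8 175.5  90. ] [0.5 0.5 0.1]
89.0 [553.8 175.5  89. ] [-0.1  0.5 -0.5]
88.0 [553.8 175.5  88. ] [-0.2 -0.8  0.1]
87.0 [553.8 175.5  86.9] [-0.7 -0.2  0.5]
86.0 [553.8 175.5  85.9] [ 0.5 -0.9 -0.3]
85.0 [553.8 175.5  85. ] [ 0.5  0.1 -0.3]
84.0 [553.8 175.5  83.9] [-0.   1.  -0.2]
83.0 [553.8 175.5  83. ] [ 1.  -0.  -0.7]
82.0 [553.8 175.5  81.9] [ 0.5  0.1 -0.1]
81.0 [553.8 175.5  80.9] [-0.3  0.9 -0.3]
80.0 [554.  175.6  80.1] [-0.2 -0.   3.3]
79.0 [554.2 175.6  79.5] [-1.9  0.1  8.1]
78.0 [554.3 175.6  78.6] [-1.5 -0.1  9.4]
77.0 [554.2 175.6  78.2] [-7.4 -2.6 21.3]
76.0 [554.3 175.6  78.1] [-12.8  -4.1  38.2]
22.825
```

Hard stop at TCP 78.1, which is the flange top 18 mm above the hub, so it's home. I'll retreat and check.

```bash
python3 - <<'E'
from h import *
bot.servo_line([553.8,175.5,140],vel=100)
bot.servo_line([540,105,190],vel=150)
p=shot("wrist");save(p,"w4.png");g=shot("side");look(p);look(g)
a=p["frame"][60:260,200:460];b=g["frame"][160:360,60:320]
cv2.imwrite("pics/end.png",cv2.resize(np.hstack([a,b])[:,:,::-1],None,fx=1.5,fy=1.5))
print(bot.get_state()["time"])
E
```

```text
bronze_flange 0.9 [107.9 315.8] [369.7 -83.7  39. ]
bronze_flange 0.6 [319.6 131.8] [555.5 178.7  39. ]
nylon_flange 0.63 [322.4 136.1] [559.3 175.3  39. ]
bronze_flange 0.78 [359.7 208.9] [ 316.5 -158.2   39. ]
bronze_flange 0.72 [170.  275.2] [570.8 148.9  39. ]
bronze_flange 0.52 [329.3 224.2] [362.8 -81.2  39. ]
steel_flange 0.71 [278.9 196. ] [ 493.3 -159.3   39. ]
nylon_flange 0.73 [281.1 175.9] [ 522.3 -258.3   39. ]
nylon_flange 0.38 [170.8 280.6] [562.2 159.8  39. ]
bore_mouth 0.58 [167.7 279.4] [551.4 179.   60. ]
24.85
```

View pics/end.png

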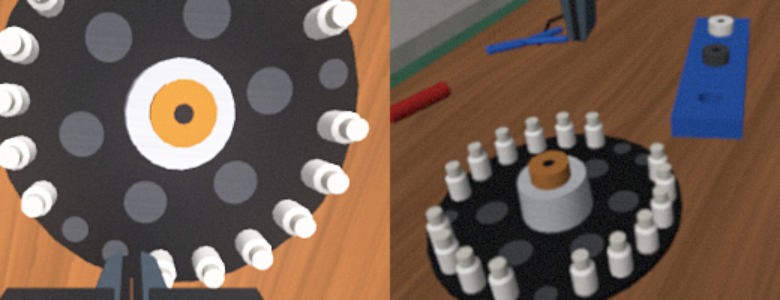

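The bushing is seated upright and flush, centred on the hub (crop 183,113). The steel and white bushings haven't moved (side 279,196 and 281,176).

```bash
python3 -c "
from cell import bot
print(bot.close_job())"
```

```text
the job is handed in; nothing more can be done
None
```

The bronze bushing is pressed home in the carousel hub, flange up and flush, the steel and white bushings are undisturbed in the tray, and the job was handed in at about 25 s; the hand-in returned no verdict.

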